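# Square a tube rack into the reader's corner and start the scan

### The arm

A 6-joint arm with a two-finger parallel gripper is mounted at the origin on the work surface. World frame = base frame: x ahead of the robot, y to its left, z up, the work surface at z = 0. Lengths are in mm, angles in rad, forces in N, time in s.
With the tool pointing down it reaches from about 425 to 925 mm from the base axis. Payload 12.5 kg.
Tool frame: the origin (TCP) lies between the finger pads; the fingertips stand 19 mm ahead of it and the grasp point (between the pads) is the TCP (tcp_to_tips is the distance from the TCP to the fingertips, in mm); z points along the fingers, y is the direction in which the jaws open and shut (so a half turn about z gives the same grasp; the last joint's range is limited). The gripper opens to 85 mm and grips with 20 to 120 N. Pads are 22 mm wide; open, the fingers measure 114 mm over their backs; the gripper's body (76 mm by 85 mm) begins 54 mm behind the grasp point. The pads swing forward as they close: fully open they stand 13 mm farther back than shut.
Start: joints at [-1.398, 0.491, 1.559, -0, 1.092, -0.106], TCP at [172.023, -600.875, 250.327] pointing down, gripper open.
Joint ranges: [-3.1, 3.1], [-0.84, 2.19], [0.05, 2.79], [-1.13, 4.28], [0.06, 2.93], [-2.69, 2.69]. Speed limits (rad/s): [2.22, 2.22, 2.79, 3.14, 3.14, 3.14].

### API

Orientations are given as [roll, pitch, yaw] about the fixed x, y, z axes, in that order (R = Rz(yaw) Ry(pitch) Rx(roll)).
In Python, from workcell import * gives the robot as it stands.
- The arm moves only by the tool play_rows, never from a script. Its argument "steps" is a list of rows, each a list of 3 entries, a list of its own where there are three numbers: the opening, from 0 (shut) to 1 (fully open), then the shift along the world's x, y, z in cm, then the turn about the world's z in rad. In form: [[hand, [tx, ty, tz], turn], ...]. A call has 1 to 12 rows; each row shifts and turns the commanded pose from where the row before left it; what a row does not reach is not made up. A row lasts 1/12 s, in which the tool goes at most 41.7 mm and 7.16 degrees, less where a joint would pass 70% of its speed; a pose out of reach is approached as far as the arm can. A call with a gripper value outside its range is refused whole. The fingers move at their own pace and stop on an object; "force" is the grip in N (left out, the last holds). Time passes only in rows, so rows that do not move let the fingers close. It gives the time, the measured TCP pose, the force and the opening at its end, in the units of the state.
- get_obs(): the state, without advancing time (a new reading comes with each control period).
- snapshot(name): name is "scene" or "side" or "wrist"; returns the picture (400x640x3 uint8, red, green, blue); there is no depth.
- camera_info(name): a dict with "fovy" (degrees; the focal length in pixels is half the picture's height over the tangent of half this angle, whatever the lens; pixels are square), "cx", "cy" (the principal point, pixels), "R" (3x3) and "t" (3): a world point X has camera coordinates R X + t. Camera axes: x right, y down, z forward; pixel columns grow to the right and rows downward; lengths in mm; the calibration is good to about 2 mm. A picture is of the moment at which its call begins: read the wrist's pose just before it. camera_info takes no time and is no camera call; for the wrist camera it gives the pose at the moment of the call.
- close_job(): hands the job in, once; it reports no verdict.
The state is a dict: "time_s": time; "joint_positions": joint angles; "qvel": joint speeds; "tau": joint torques, N m; "ee_pos": TCP position; "tool_rot": TCP orientation; "ft_force": force on the tool from outside, world axes, zero at the start; "torque": the same for the moment, N m; "gripper_width": opening from 0.0 (shut) to 1.0 (fully open).
Only numpy, scipy, OpenCV 4.12 (cv2) and the standard library are available. Lean on these libraries where they do the work, as an engineer would, in place of code of your own. Each camera call takes 0.05 s, during which the arm holds its last target. There are 200 camera calls.

### The job

The rack of blue-capped tubes stands askew on the glass of the flatbed rack reader. Without gripping or lifting it and without touching its tubes, gently slide it along the glass by its sides until it is snug against both blue metal guides, far and left; then press the green scan button all the way down and let it come up again. The rack must stay home, the button must not be pressed before it is, and everything else on the bench is left alone.

Things in the scene. Friction and masses are not known exactly. Their poses are not given: they have to be found in the camera images.
- reader: flatbed rack reader, fixed: low white box 300 mm (its x) by 360 mm (its y), flat level top 60 mm above the bench, black-framed glass flush with it. Origin: centre of its underside; x points away from its front edge (roughly away from the robot), y to its left, z up. A grey control strip, flush with the top, lies along its right side (y -173 to -113 mm).
- nest (a point): point on the glass where the centre of the rack's underside lies when home, flush with both guides; axes as the reader's, in whose frame it is at (62, 76, 60) mm. The blue metal guides, 12 mm wide and 10 mm high, form an L: far guide along y, inner face 42.7 mm beyond this point in +x, 212 mm long; left guide along x, inner face 63.9 mm beyond in +y, 165 mm long.
- rack: rack to be slid, loose, about 0.26 kg: white block 85.5 mm (its x) by 127.8 mm (its y) by 36 mm high, upright flat sides, too wide to grip; blue caps rise above it to 46.5 mm, 9 mm or more in from its sides. Origin: centre of its underside, on the glass; z up. It starts 35 to 100 mm short of home each way, turned up to 0.35 rad from the reader's axes; home, its axes are parallel to them.
- rack_tubes: the 22 blue-capped tubes (caps 12 mm across, 10 mm high, 18 mm apart) locked in the rack; they move with it. Same origin and axes as the rack. Not to be touched.
- scan (a joint): travel of the green scan button, m: 0 is up, 0.006 is fully down; a spring (4 N when fully down) brings it back up when released.
- scan_top (a point): centre of the top face of the round green scan button, 26 mm across, in a black collar on the reader's control strip; it is pressed straight down. The button lies at x = -65, y = -143 mm in the reader's frame.
- tube_front: a loose tube, 12.5 mm across and 48 mm high, yellow cap, standing on the reader's front left rim; origin at the centre of its underside. To be left alone.
- tube_side: a loose tube, 12.5 mm across and 48 mm high, red cap, standing at the far end of the reader's control strip; origin at the centre of its underside. To be left alone.
- spare_rack: another rack, same shape as the first, with orange caps, on the bench to the right; origin at the centre of its underside. To be left alone.
- stapler: black stapler, 135 x 36 x 55 mm, on the bench to the right; origin at the centre of its underside. To be left alone.
- marker: white marker pen with a red cap, 140 x 15 mm, lying on the bench to the right; origin under its middle. To be left alone.
- tip_box: open blue box of yellow pipette tips, 85 x 122 x 62 mm, on the bench to the left; origin at the centre of its underside. To be left alone.
- reagent: bottle with a blue cap, 68 mm across, 135 mm high, on the bench to the left; origin at the centre of its underside. To be left alone.
- mouse: black computer mouse, 108 x 60 x 31 mm, on the bench to the left; origin at the centre of its underside. To be left alone.
Not all that is in view belongs to the job. Leave any pink or red look-alike of the rack alone.

How it is judged (in metres and radians):
On the way, in this order (a step that is already met when the one before it is completed fails the run):
1. the rack is home against both guides (x of rack in the frame of nest between -0.003 and 0.003 m and y of rack in the frame of nest between -0.003 and 0.003 m and z of rack in the frame of nest below 0.003 m and angle between the x axis of rack and the x axis of nest, either way round below 0.035 rad), for 0.2 s.
2. the scan button is pressed down with the rack home (all of step 1 and value of joint scan above 0.0045 m), for 0.1 s.
At the end, for the whole second after the job is handed in: The rack rests flat on the glass within 3 mm of home in each direction and square within 0.035 rad, at rest; the button has been pressed (more than 4.5 of its 6 mm) and is up again; all other things lie within 12 mm of where they were (all of step 1 and linear speed of rack below 0.01 m/s and value of joint scan below 0.001 m and distance of each of tube_front, tube_side, spare_rack, stapler, marker, tip_box, reagent, mouse from where it was at the start of the episode below 0.012 m); the robot touches nothing.
It fails at once if the rack is lifted more than 6 mm off the glass or tipped more than 0.1 rad (z of rack in the frame of nest above 0.006 m or angle between rack's own z axis and vertical above 0.1 rad).
It fails at once if the fingers take hold of, or push on, the tubes in the rack (more than 1.5 N) (contact force between the fingers and rack_tubes above 1.5 N).
It fails at once if the scan button is pressed while the rack is not home (value of joint scan above 0.003 m and not (x of rack in the frame of nest between -0.003 and 0.003 m and y of rack in the frame of nest between -0.003 and 0.003 m and z of rack in the frame of nest below 0.003 m and angle between the x axis of rack and the x axis of nest, either way round below 0.035 rad)).
It fails at once if the rack is knocked along faster than 0.4 m/s (linear speed of rack above 0.4 m/s).
It fails at once if another thing is moved more than 12 mm (distance of any of tube_front, tube_side, spare_rack, stapler, marker, tip_box, reagent, mouse from where it was at the start of the episode above 0.012 m).
It also fails if it takes over 53 s, if anything falls off the work surface, if the arm or the gripper's body presses on something with over 40 N, if the wrist force passes 120 N, or if a joint passes its speed limit or range.

## Working session

There is one attempt and no reset: what is moved stays moved. The work goes in short steps, Python scripts to look and compute and a tool call to move; the robot and the scene stay as the last step left them, time stands still between calls to the robot, and variables do not carry over. Pictures are saved under pics/ and viewed, about 8 in all and at most 12, crops included, and the job is handed in when it is done.

Besides the shell and the picture viewer there is one more tool, called after ">>>" as name([rows], argument=value, ...), one row to a line, values as JSON. play_rows: Moves the arm, as the interface text tells. Its arguments: {"type":"object","properties":{"steps":{"type":"array","items":{"type":"array"}},"force":{"type":"number"}},"required":["steps"]}

```bash
mkdir -p pics; python3 - <<'E'
from workcell import *
import cv2
for n in("scene","side"):
    cv2.imwrite(f"pics/{n}0.png",snapshot(n)[:,:,::-1]); c=camera_info(n); print(n,c)
o=get_obs();print(o["time_s"],o["ee_pos"],o["tool_rot"],o["ft_force"],o["gripper_width"])
E
```

```text
scene {'fovy': 52.0456315593552, 'cx': 315.16964138335163, 'cy': 195.66975552040094, 'R': array([[-0.88414827,  0.46719952,  0.00253896],
       [ 0.31019789,  0.59107808, -0.74458309],
       [-0.34936958, -0.65753427, -0.66752497]]), 't': array([ 470.50108243, -101.48201991, 1573.52847284])}
side {'fovy': 43.77543807402154, 'cx': 316.4766150155206, 'cy': 200.3482335340082, 'R': array([[ 9.80512509e-01, -1.96454467e-01, -9.27981788e-04],
       [-9.57510499e-02, -4.73762285e-01, -8.75431913e-01],
       [ 1.71542867e-01,  8.58460797e-01, -4.83340569e-01]]), 't': array([-510.78996813,  122.51068194, 1597.65940439])}
0.1 [ 171.97285614 -600.66561686  249.77686779] [-3.14054914e+00 -1.32932977e-04  2.78745561e-01] [-0.13700603 -0.38047387  0.63855484] 1.003792959702165
```

View pics/scene0.png

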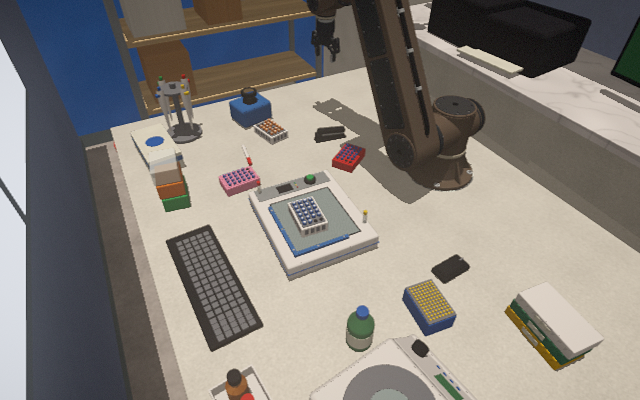

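View pics/side0.png

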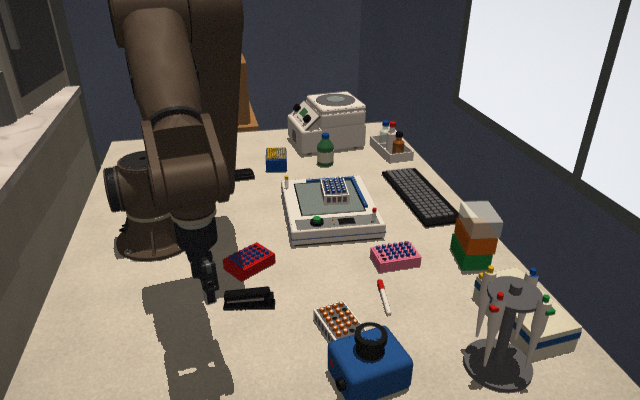

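The target is the white, blue-capped rack on the reader, at scene (308,215) and side (335,190). The look-alikes are the pink rack (scene 240,180), the red rack (348,157) and the orange-capped spare (270,130). Next I'll check it in close crops.

```bash
python3 - <<'E'
import cv2
a=cv2.imread("pics/scene0.png")[165:280,240:390]; cv2.imwrite("pics/c1.png",cv2.resize(a,None,fx=5,fy=5,interpolation=cv2.INTER_CUBIC))
a=cv2.imread("pics/side0.png")[168:250,272:392]; cv2.imwrite("pics/c2.png",cv2.resize(a,None,fx=6,fy=6,interpolation=cv2.INTER_CUBIC))
E
```

```text
(no output)
```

View pics/c1.png

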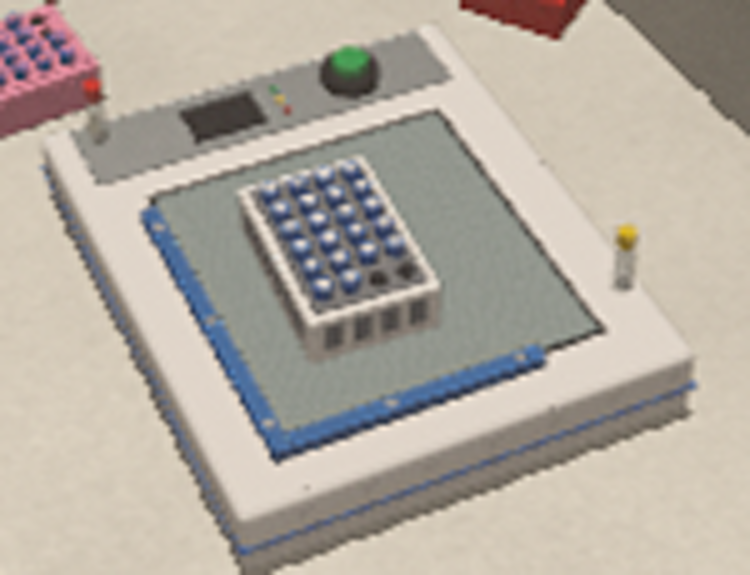

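View pics/c2.png

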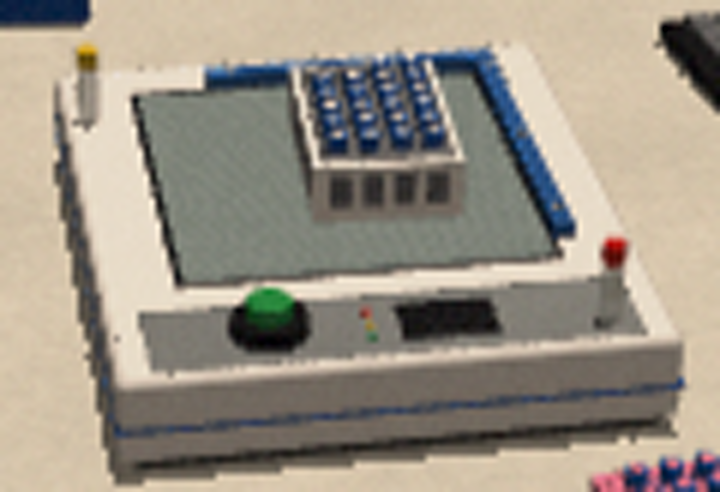

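```bash
cat > h.py <<'E'
from workcell import *
import numpy as np
from scipy.optimize import least_squares
def proj(c,X):
    f=200/np.tan(np.radians(c["fovy"]/2)); p=np.asarray(X)@np.array(c["R"]).T+c["t"]
    return np.c_[c["cx"]+f*p[:,0]/p[:,2],c["cy"]+f*p[:,1]/p[:,2]]
def w(p,L):  # p=(x,y,yaw), L local pts -> world
    L=np.asarray(L,float); c,s=np.cos(p[2]),np.sin(p[2])
    return np.c_[p[0]+c*L[:,0]-s*L[:,1],p[1]+s*L[:,0]+c*L[:,1],L[:,2]]
def fit(obs,p0,yawscale=100):
    fun=lambda q:np.concatenate([(proj(c,w([q[0],q[1],q[2]/yawscale],L))-uv).ravel() for c,L,uv in obs])
    r=least_squares(fun,[p0[0],p0[1],p0[2]*yawscale],loss='soft_l1')
    return np.array([r.x[0],r.x[1],r.x[2]/yawscale]),fun(r.x)
E
python3 - <<'E'
from h import *
S,D=camera_info("scene"),camera_info("side")
s=lambda a:(np.array(a)+.5)/5-.5+[240,165]
d=lambda a:(np.array(a)+.5)/6-.5+[272,168]
top=[(-150,-180,60),(150,-180,60),(150,180,60),(-150,180,60),(-65,-143,66),(116.7,151.9,70)]
us=s([(425,25),(45,140),(240,520),(693,362),(352,60),(277,455)])
ud=d([(118,387),(682,345),(530,45),(58,85),(269,305),(490,52)])
for k in([(S,top,us)],[(D,top,ud)],[(S,top,us),(D,top,ud)]):
    P,r=fit(k,(650,0,0));print(P.round(3),r.round(1))
a=[(x,y,96) for x,y in((-42.75,-63.9),(42.75,-63.9),(42.75,63.9),(-42.75,63.9))]
rs=s([(365,155),(238,192),(312,322),(440,285)])
rd=d([(312,170),(465,165),(438,62),(290,67)])
for k in([(S,a,rs)],[(D,a,rd)],[(S,a,rs),(D,a,rd)]):
    Q,r=fit(k,(650,0,0));print("rack",Q.round(3),r.round(1))
c,s_=np.cos(P[2]),np.sin(P[2]);dx=Q[:2]-P[:2]
print("rack in nest",c*dx[0]+s_*dx[1]-62,-s_*dx[0]+c*dx[1]-76,Q[2]-P[2])
print("nest",w(P,[(62,76,60)]),"btn",w(P,[(-65,-143,66)]))
E
```

```text
[ 5.71838e+02  3.76010e+01 -4.90000e-02] [ 2.3 -1.  -1.4 -0.9 -0.1  0.6  1.6 -1.4 -0.3  3.  -0.5  0.2]
[ 5.71033e+02  3.13360e+01 -5.00000e-02] [-0.7  0.2  0.9 -0.5  0.5 -0.4 -0.7 -1.7 -0.   3.7  0.1 -0.1]
[ 5.71779e+02  3.59700e+01 -4.90000e-02] [ 2.1 -1.3 -1.6 -1.2 -0.3  0.2  1.3 -1.8 -0.5  2.7 -0.7 -0.2 -0.6 -0.6
  0.7 -1.4  0.2 -1.  -0.7 -2.3 -0.   3.  -0.1 -0.7]
rack [ 5.94085e+02  6.44650e+01 -9.50000e-02] [-0.3 -0.2 -0.  -0.8 -0.3  0.6  0.7  0.1]
rack [ 5.95123e+02  5.99920e+01 -1.21000e-01] [-0.1  0.   0.1 -0.1 -0.3  0.   0.3  0. ]
rack [ 5.94692e+02  6.31390e+01 -1.07000e-01] [-0.4 -0.3 -0.2 -1.1 -1.   0.3  0.2  0.1 -0.2 -0.3 -0.1 -0.6 -0.9 -0.4
 -0.2 -0.3]
rack in nest -40.4327943833197 -47.75028188176801 -0.058929316219509864
nest [[637.39454663 108.87088806  60.        ]] btn [[ 499.91462259 -103.70679301   66.        ]]
```

The reader yaw is about -0.05. The rack is about (-40,-48) mm from home and turned about -0.06 rad. Now I'll move above the reader for a wrist-camera look.

>>> play_rows([
  [1, [1.5, 2.5, 0.5], -0.03],
  [1, [2, 3, 0.5], -0.03],
  [1, [2, 3, 0.5], -0.03],
  [1, [2, 3, 0.5], -0.03],
  [1, [2, 3, 0.5], -0.03],
  [1, [2, 3, 0.5], -0.03],
  [1, [2, 3, 0], -0.03],
  [1, [2, 3, 0], -0.03],
  [1, [2, 3, 0], -0.03],
  [1, [2, 3, 0], -0.03],
  [1, [2, 3, 0], -0.03],
  [1, [2, 3, 0], 0],
])

```text
time_s: 1.1
ee_pos: [407.6, -244.2, 280.3]
tool_rot: [-3.142, 0.0, -0.053]
ft_force: [0.7, -0.0, -0.6]
gripper_width: 1.001
```

>>> play_rows([
  [1, [2, 3, 0], 0],
  [1, [2, 3, 0], 0],
  [1, [2, 3, 0], 0],
  [1, [2, 3, 0], 0],
  [1, [2, 3, 0], 0],
  [1, [1, 2, 0], 0],
  [1, [0, 1, 0], 0],
  [1, [0, 0, 0], 0],
])

```text
time_s: 1.77
ee_pos: [516.8, -64.2, 279.9]
tool_rot: [-3.141, 0.001, -0.049]
ft_force: [0.4, -0.4, 0.1]
gripper_width: 1.005
```

```bash
python3 - <<'E'
from h import *
import cv2,pickle
o=get_obs();c=camera_info("wrist");a=snapshot("wrist")
pickle.dump((c,a),open("w1.pkl","wb"));cv2.imwrite("pics/w1.png",a[:,:,::-1])
print(o["time_s"],o["ee_pos"],o["tool_rot"],o["ft_force"],c)
E
```

```text
1.7667 [516.82062711 -64.20334879 279.92279126] [-3.14134652e+00  1.05112471e-03 -4.86344285e-02] [ 0.42382262 -0.3909325   0.06339681] {'fovy': 68.27433748371494, 'cx': 321.2868576401785, 'cy': 201.53978334426733, 'R': array([[-4.71786277e-02, -9.98886272e-01,  6.27242973e-04],
       [-9.48419120e-01,  4.49920568e-02,  3.13810273e-01],
       [-3.13488995e-01,  1.42102488e-02, -9.49485502e-01]]), 't': array([-39.7645782 , 444.08009479, 572.42737428])}
```

View pics/w1.png

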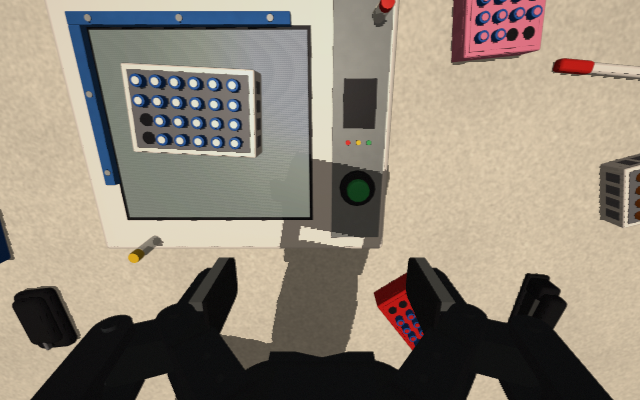

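```bash
python3 - <<'E'
import cv2
a=cv2.imread("pics/w1.png")[0:200,60:325]; cv2.imwrite("pics/c3.png",cv2.resize(a,None,fx=3,fy=3,interpolation=cv2.INTER_CUBIC))
E
```

```text
(no output)
```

View pics/c3.png

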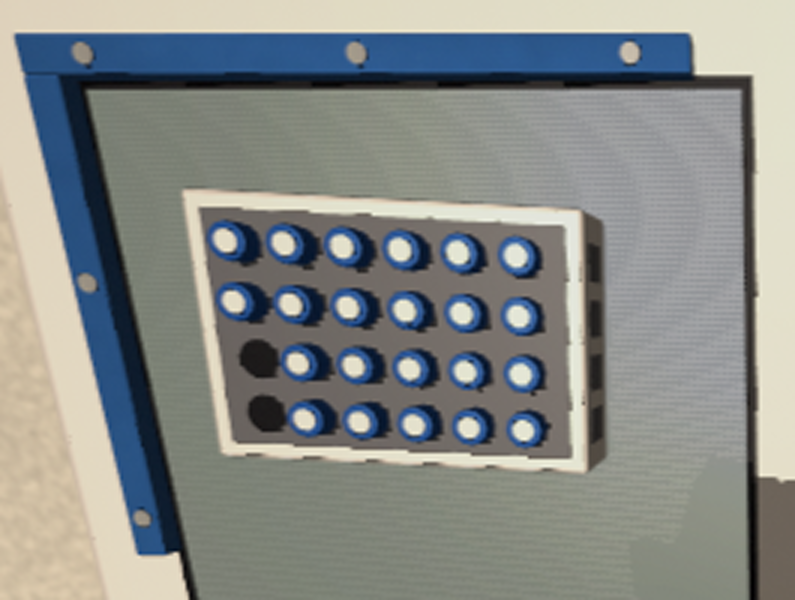

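```bash
python3 - <<'E'
from h import *
import pickle
C,_=pickle.load(open("w1.pkl","rb"))
s=lambda a:(np.array(a)+.5)/3-.5+[60,0]
for e in (0,12):
    L=[(116.7,151.9,70),(104.7,139.9,70),(116.7,151.9-212-e,70),(104.7,151.9-212-e,70),(116.7-165-e,151.9,70),(116.7-165-e,139.9,70)]
    P,r=fit([(C,L,s([(15,35),(63,74),(691,35),(692,75),(138,553),(166,551)]))],(572,36,-.05));print(e,P.round(3),r.round(1))
    a=[(x,y,96) for x,y in((42.75,63.9),(42.75,-63.9),(-42.75,-63.9),(-42.75,63.9))]
    Q,r=fit([(C,a,s([(183,190),(583,209),(587,471),(222,455)]))],(595,63,-.1));print(Q.round(3),r.round(1))
    R=np.array([[np.cos(P[2]),np.sin(P[2])],[-np.sin(P[2]),np.cos(P[2])]])
    print("rack in nest",R@(Q[:2]-P[:2])-[62,76],Q[2]-P[2],"nest",w(P,[(62,76,60)]))
    for z in(66,72,78):
        b=proj(C,w(P,[(-65,-143,z)]));print(z,b)
    print("btn",w(P,[(-65,-143,70)]))
E
```

```text
0 [ 5.7332e+02  3.1581e+01 -4.6000e-02] [ 2.   0.1  1.3  1.  -7.7 -0.1 -7.5  0.4 -0.3 -8.5  0.8 -7.9]
[ 5.97057e+02  6.21680e+01 -9.40000e-02] [-1.  -0.9  0.3 -0.4  1.   1.1 -0.3  0.8]
rack in nest [-39.69395028 -44.35418792] -0.047760465602120335 nest [[638.74813646 104.64993959  60.        ]]
66 [[358.91465408 188.08089499]]
72 [[359.53882748 189.46770586]]
78 [[360.18394756 190.9010568 ]]
btn [[ 501.8142605  -108.27989303   70.        ]]
12 [ 5.73855e+02  3.44620e+01 -4.80000e-02] [-0.9 -0.8 -1.5  0.2  1.8 -0.4  1.8  0.1 -0.7  0.8  0.3  1.5]
[ 5.97057e+02  6.21680e+01 -9.40000e-02] [-1.  -0.9  0.3 -0.4  1.   1.1 -0.3  0.8]
rack in nest [-40.16424383 -47.20510254] -0.045379901604450615 nest [[639.4567391 107.3754119  60.       ]]
66 [[356.34583156 188.03443284]]
72 [[356.92764632 189.42055719]]
78 [[357.5289874  190.85320133]]
btn [[ 502.01635854 -105.22783782   70.        ]]
```

The wrist view shows the yellow tube at (150,245), the button at (358,189) and the rack corners clearly. It confirms the reader yaw as -0.048, nest at (639,107) and rack at (-40,-47) mm with -0.045 rad. I'll push +x first with the open fingers, which also squares the rack.

>>> play_rows([
  [1, [0.2, 2, 0], 0],
  [1, [0.3, 3, 0], 0],
  [1, [0.3, 3, 0], 0],
  [1, [0.3, 3, 0], 0],
  [1, [0.3, 2, -1], 0],
  [1, [0, 0, -3], 0],
  [1, [0, 0, -3], 0],
  [1, [0, 0, -3], 0],
  [1, [0, 0, -3], 0],
  [1, [0, 0, -2], 0],
  [1, [0, 0, -1], 0],
  [1, [0, 0, 0], 0],
])

```text
time_s: 2.82
ee_pos: [530.2, 62.8, 118.7]
tool_rot: [3.141, 0.003, -0.053]
ft_force: [1.5, -0.6, 0.7]
gripper_width: 0.997
```

```bash
python3 - <<'E'
from h import *
import cv2
o=get_obs();print(o["ee_pos"],o["joint_positions"],o["ft_force"])
a=cv2.hconcat([cv2.resize(snapshot("wrist"),(480,300)),cv2.resize(snapshot("side")[160:260,262:400],(320,232))[:, :]]) if 0 else None
W=snapshot("wrist");S=snapshot("side")[110:250,262:402]
cv2.imwrite("pics/w2.png",cv2.hconcat([cv2.resize(W,(480,300)),cv2.resize(S,(300,300))])[:,:,::-1])
E
```

```text
[530.23742215  62.84477259 118.72770269] [-5.67060791e-03  5.41664411e-01  1.91061781e+00 -3.28066437e-04
  6.92690137e-01  1.61800747e+00] [ 1.541935   -0.55873181  0.73985922]
```

View pics/w2.png

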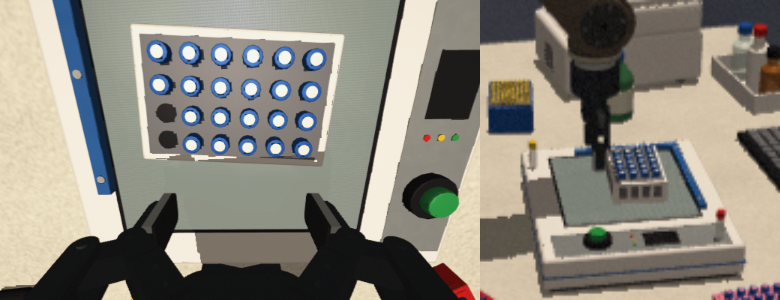

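The fingers straddle the front of the rack with a gap, clear of the yellow tube. I'll keep going down.

>>> play_rows([
  [1, [0, 0.2, -1.2], 0],
  [1, [0, 0, -1], 0],
  [1, [0, 0, -0.8], 0],
  [1, [0, 0, -0.4], 0],
  [1, [0, 0, 0], 0],
])

```text
time_s: 3.33
ee_pos: [530.8, 66.0, 85.8]
tool_rot: [3.141, 0.001, -0.051]
ft_force: [0.1, 0.0, -0.2]
gripper_width: 0.999
```

>>> play_rows([
  [1, [0, 0, -0.3], 0],
  [1, [0, 0, -0.2], 0],
  [1, [0, 0, 0], 0],
  [1, [0, 0, 0], 0],
])

```text
time_s: 3.67
ee_pos: [531.1, 66.1, 81.4]
tool_rot: [3.142, -0.0, -0.051]
ft_force: [0.2, -0.2, 0.3]
gripper_width: 1.002
```

>>> play_rows([
  [1, [0.3, -0.01, 0], 0],
  [1, [0.5, -0.02, 0], 0],
  [1, [0.5, -0.03, 0], 0],
  [1, [0.5, -0.02, 0], 0],
  [1, [0.5, -0.03, 0], 0],
  [1, [0.5, -0.02, 0], 0],
  [1, [0.5, -0.03, 0], 0],
  [1, [0.5, -0.02, 0], 0],
  [1, [0.5, -0.03, 0], 0],
  [1, [0.3, -0.01, 0], 0],
  [1, [0, 0, 0], 0],
])

```text
time_s: 4.58
ee_pos: [577.8, 63.8, 81.3]
tool_rot: [3.142, -0.001, -0.051]
ft_force: [0.5, -0.3, -0.4]
gripper_width: 1.001
```

>>> play_rows([
  [1, [0.2, -0.01, 0], 0],
  [1, [0.1, 0, 0], 0],
  [1, [0.1, -0.01, 0], 0],
  [1, [0, 0, 0], 0],
])

```text
time_s: 4.92
ee_pos: [581.2, 63.7, 81.3]
tool_rot: [3.142, -0.0, -0.051]
ft_force: [1.0, -0.8, 0.2]
gripper_width: 1.0
```

>>> play_rows([
  [1, [0.1, 0, 0], 0],
  [1, [0.1, -0.01, 0], 0],
  [1, [0.1, 0, 0], 0],
  [1, [0, 0, 0], 0],
])

```text
time_s: 5.25
ee_pos: [582.4, 63.7, 81.3]
tool_rot: [3.141, 0.004, -0.051]
ft_force: [-9.8, 0.1, 6.4]
gripper_width: 0.999
```

>>> play_rows([
  [1, [0.1, 0, 0], 0],
  [1, [0.1, -0.01, 0], 0],
  [1, [0, 0, 0], 0],
])

```text
time_s: 5.5
ee_pos: [582.5, 63.6, 81.3]
tool_rot: [3.141, 0.008, -0.05]
ft_force: [-21.1, -2.0, 13.4]
gripper_width: 1.003
```

>>> play_rows([
  [1, [-0.5, 0.02, 0], 0],
  [1, [-1, 0.05, 0], 0],
  [1, [-1.5, 0.1, 0], 0],
  [1, [0, 0, 2], 0],
  [1, [0, 0, 3], 0],
  [0.5, [0, 0, 3], 0.12],
  [0.5, [0, -2, 2], 0.12],
  [0.5, [0.5, -2, 0], 0.12],
  [0.5, [1, -2, 0], 0.12],
  [0.5, [1, -2, 0], 0.12],
  [0.5, [1, -1, 0], 0.12],
  [0.5, [1, 0, 0], 0.12],
])

```text
time_s: 6.5
ee_pos: [601.8, -26.9, 181.6]
tool_rot: [3.14, -0.0, 0.793]
ft_force: [-0.4, -0.5, 0.0]
gripper_width: 0.498
```

>>> play_rows([
  [0.5, [1, 0, 0], 0.12],
  [0.5, [1, 0, 0], 0.12],
  [0.5, [0, 0, 0], 0.12],
  [0.5, [0, 0, 0], 0.12],
  [0.5, [0, 0, 0], 0.12],
  [0.5, [0, 0, 0], 0.12],
  [0.5, [0, 0, 0], 0.014],
  [0.5, [0, 0, 0], 0],
])

```text
time_s: 7.17
ee_pos: [621.2, -24.8, 181.4]
tool_rot: [3.141, 0.0, 1.52]
ft_force: [-0.3, -0.2, -0.5]
gripper_width: 0.503
```

```bash
python3 - <<'E'
from h import *
import cv2,pickle
o=get_obs();print(o["ee_pos"],o["tool_rot"],o["joint_positions"],o["ft_force"])
C=camera_info("wrist");W=snapshot("wrist");pickle.dump((C,W),open("w3.pkl","wb"))
cv2.imwrite("pics/w3.png",cv2.resize(W,(800,500),interpolation=cv2.INTER_CUBIC)[:,:,::-1])
E
```

```text
[621.17008788 -24.78749271 181.41179061] [3.14101952e+00 4.85351573e-05 1.52037335e+00] [-1.46091100e-01  5.58690319e-01  1.64113113e+00  7.96057408e-06
  9.41196047e-01 -9.56728199e-02] [-0.33088111 -0.20605782 -0.54112253]
```

View pics/w3.png

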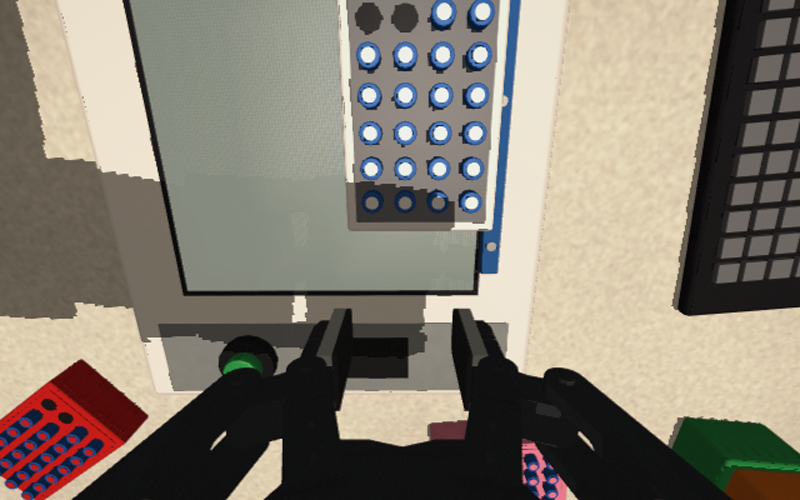

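```bash
python3 - <<'E'
from h import *
import pickle
def ray(C,uv,z):
    f=200/np.tan(np.radians(C["fovy"]/2));R=np.array(C["R"]);d=R.T@np.array([(uv[0]-C["cx"])/f,(uv[1]-C["cy"])/f,1]);o=-R.T@C["t"]
    return (o+d*(z-o[2])/d[2])
P=np.array([573.86,34.46,-.048]);N=w(P,[(62,76,60)])[0]
R=np.array([[np.cos(P[2]),np.sin(P[2])],[-np.sin(P[2]),np.cos(P[2])]])
C1=pickle.load(open("w1.pkl","rb"))[0];C3=pickle.load(open("w3.pkl","rb"))[0]
for n,X in(("tube base",ray(C1,(379,19),60)),("tube top",ray(C1,(387,3),108)),("rackFR",ray(C3,(349/1.25,229/1.25),96)),("rackFarR",ray(C3,(493/1.25,229/1.25),96))):
    print(n,X.round(1),"nest",(R@(X[:2]-N[:2])).round(1))
x=get_obs()["ee_pos"];print("tcp nest",R@(x[:2]-N[:2]))
E
```

```text
tube base [ 678.3 -130.8   60. ] nest [  50.2 -236. ]
tube top [ 679.  -128.7  108. ] nest [  50.8 -234. ]
rackFR [593.3   2.2  96. ] nest [ -41.  -107.3]
rackFarR [677.8  -2.   96. ] nest [  43.5 -107.4]
tcp nest [ -11.9296991  -132.93479119]
```

The rack is flush along the far guide. Its right face is at nest y -107, and the red tube is 100 mm clear of the tool. I'll descend and push +y.

>>> play_rows([
  [0.5, [0.5, 0, -2], 0],
  [0.5, [0, 0, -2.5], 0],
  [0.5, [0, 0, -2], 0],
  [0.5, [0, 0, -1.5], 0],
  [0.5, [0, 0, -1], 0],
  [0.5, [0, 0, -0.5], 0],
  [0.5, [0, 0, 0], 0],
  [0.5, [0, 0, 0], 0],
])

```text
time_s: 7.88
ee_pos: [626.3, -24.8, 86.8]
tool_rot: [3.141, 0.0, 1.522]
ft_force: [-0.6, -1.2, 0.4]
gripper_width: 0.5
```

>>> play_rows([
  [0.5, [0.01, 0.3, 0], 0],
  [0.5, [0.02, 0.5, 0], 0],
  [0.5, [0.03, 0.5, 0], 0],
  [0.5, [0.02, 0.5, 0], 0],
  [0.5, [0.03, 0.5, 0], 0],
  [0.5, [0.02, 0.5, 0], 0],
  [0.5, [0.03, 0.5, 0], 0],
  [0.5, [0.02, 0.5, 0], 0],
  [0.5, [0.03, 0.5, 0], 0],
  [0.5, [0.02, 0.5, 0], 0],
  [0.5, [0.01, 0.2, 0], 0],
  [0.5, [0, 0, 0], 0],
])

```text
time_s: 8.88
ee_pos: [628.3, 25.9, 86.2]
tool_rot: [-3.141, -0.0, 1.523]
ft_force: [0.2, 0.2, -0.9]
gripper_width: 0.5
```

>>> play_rows([
  [0.5, [0.01, 0.2, 0], 0],
  [0.5, [0, 0.1, 0], 0],
  [0.5, [0.01, 0.1, 0], 0],
  [0.5, [0, 0.1, 0], 0],
  [0.5, [0, 0, 0], 0],
])

```text
time_s: 9.3
ee_pos: [628.6, 30.4, 86.2]
tool_rot: [-3.141, -0.0, 1.523]
ft_force: [-0.2, -0.1, 0.8]
gripper_width: 0.497
```

>>> play_rows([
  [0.5, [0, 0.1, 0], 0],
  [0.5, [0.01, 0.1, 0], 0],
  [0.5, [0, 0, 0], 0],
])

```text
time_s: 9.55
ee_pos: [628.7, 32.4, 86.3]
tool_rot: [3.142, -0.0, 1.523]
ft_force: [0.5, -0.4, 0.4]
gripper_width: 0.501
```

>>> play_rows([
  [0.5, [0, 0.1, 0], 0],
  [0.5, [0.01, 0.1, 0], 0],
  [0.5, [0, 0, 0], 0],
])

```text
time_s: 9.8
ee_pos: [628.8, 33.2, 86.4]
tool_rot: [-3.142, 0.001, 1.523]
ft_force: [-1.0, -9.3, -0.3]
gripper_width: 0.496
```

>>> play_rows([
  [0.5, [0, 0.1, 0], 0],
  [0.5, [0, 0.1, 0], 0],
  [0.5, [0, 0, 0], 0],
])

```text
time_s: 10.05
ee_pos: [628.8, 33.3, 86.6]
tool_rot: [-3.142, 0.003, 1.523]
ft_force: [-3.0, -21.9, 3.1]
gripper_width: 0.503
```

>>> play_rows([
  [0.5, [0, -0.5, 0], 0],
  [0.5, [0, -1, 0], 0],
  [0.5, [0, -1.5, 0], 0],
  [0.5, [0, 0, 2], 0],
  [0.5, [0, 0, 3], 0],
  [0.5, [0, 0, 3], 0],
  [0.5, [0, 0, 2], -0.12],
  [1, [-1, 1, 0], -0.12],
  [1, [-1, 1, 0], -0.12],
  [1, [-1, 1, 0], -0.12],
  [1, [-1, 1, 0], -0.12],
  [1, [-1, 1, 0], -0.12],
])

```text
time_s: 11.05
ee_pos: [578.4, 55.9, 186.4]
tool_rot: [3.141, -0.0, 0.796]
ft_force: [0.1, 0.2, 0.2]
gripper_width: 1.001
```

>>> play_rows([
  [1, [-0.8, 1, 0], -0.12],
  [1, [0, 1, 0], -0.12],
  [1, [0, 1, 0], -0.12],
  [1, [0, 0.5, 0], -0.12],
  [1, [0, 0, 0], -0.12],
  [1, [0, 0, 0], -0.12],
  [1, [0, 0, 0], -0.13],
  [1, [0, 0, 0], 0],
  [1, [0, 0, 0], 0],
])

```text
time_s: 11.8
ee_pos: [570.9, 90.7, 186.4]
tool_rot: [3.142, -0.0, -0.039]
ft_force: [0.0, 1.0, -0.1]
gripper_width: 1.0
```

```bash
python3 - <<'E'
from h import *
import cv2,pickle
o=get_obs();print(o["ee_pos"],o["tool_rot"],o["ft_force"])
C=camera_info("wrist");W=snapshot("wrist");pickle.dump((C,W),open("w4.pkl","wb"))
cv2.imwrite("pics/w4.png",cv2.resize(W,(800,500),interpolation=cv2.INTER_CUBIC)[:,:,::-1])
E
```

```text
[570.90160239  90.69521157 186.35095081] [ 3.14157244e+00 -4.40261899e-05 -3.85241948e-02] [ 0.03239951  0.95941384 -0.08393956]
```

View pics/w4.png

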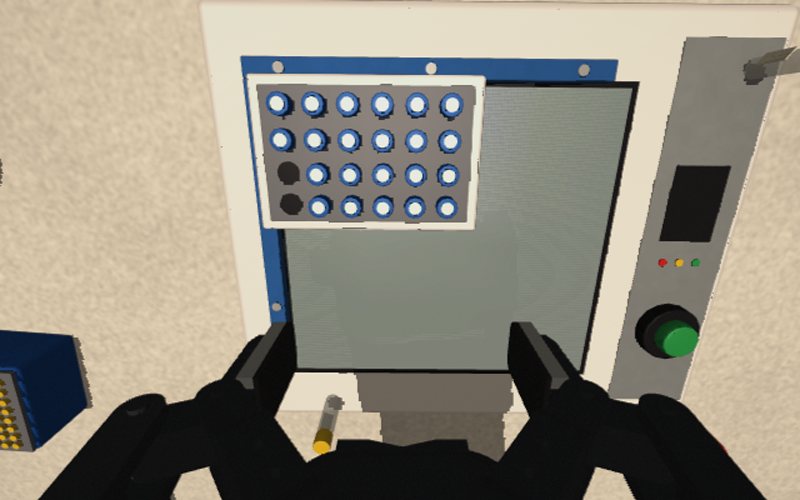

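The rack looks snug at both guides, at (248,75)–(486,229). I'll add a light confirming nudge in +x.

>>> play_rows([
  [1, [-0.2, 0, -2], -0.01],
  [1, [0, 0, -2.5], 0],
  [1, [0, 0, -2.5], 0],
  [1, [0, 0, -2], 0],
  [1, [0, 0, -1], 0],
  [1, [0, 0, -0.3], 0],
  [1, [0, 0, 0], 0],
  [1, [0.4, -0.02, 0], 0],
  [1, [0.5, -0.02, 0], 0],
  [1, [0.3, -0.02, 0], 0],
  [1, [0.1, 0, 0], 0],
  [1, [0, 0, 0], 0],
])

```text
time_s: 12.85
ee_pos: [582.3, 90.6, 83.8]
tool_rot: [-3.142, -0.001, -0.052]
ft_force: [0.4, -0.0, -0.2]
gripper_width: 1.002
```

>>> play_rows([
  [1, [0.1, 0, 0], 0],
  [1, [0.1, 0, 0], 0],
  [1, [0, 0, 0], 0],
])

```text
time_s: 13.1
ee_pos: [583.6, 90.7, 83.4]
tool_rot: [3.141, 0.001, -0.052]
ft_force: [-2.3, -0.8, 2.2]
gripper_width: 0.998
```

>>> play_rows([
  [1, [0.1, 0, 0], 0],
  [1, [0, 0, 0], 0],
])

```text
time_s: 13.27
ee_pos: [583.7, 90.7, 83.3]
tool_rot: [3.141, 0.003, -0.052]
ft_force: [-7.3, -0.1, 4.1]
gripper_width: 1.0
```

```bash
python3 - <<'E'
from h import *
import pickle
C=pickle.load(open("w4.pkl","rb"))[0]
s=lambda a:(np.array(a)+.5)/1.25-.5
Q,r=fit([(C,[(x,y,96) for x,y in((42.75,63.9),(42.75,-63.9),(-42.75,-63.9),(-42.75,63.9))],s([(248,75),(486,77),(474,229),(263,228)]))],(639,107,-.05));print(Q,r.round(1))
# far guide edge gives reader yaw/pose in same picture
P,r=fit([(C,[(116.7,151.9,70),(116.7,-72.1,70),(104.7,-72.1,70)],s([(241,57),(617,60),(614,81)]))],(573,34,-.05));print(P,r.round(1),w(P,[(62,76,60),(-65,-143,75)]))
f=200/np.tan(np.radians(C["fovy"]/2));R=np.array(C["R"]);o=-R.T@C["t"]
d=R.T@np.array([(680/1.25-C["cx"])/f,(338/1.25-C["cy"])/f,1])
for z in(66,72,78,84):print(z,o+d*(z-o[2])/d[2])
E
```

```text
[ 6.38701757e+02  1.07486926e+02 -4.79126435e-02] [-2.1 -1.2  0.7 -0.5  0.9  2.7 -0.3  1.7]
[ 5.74112316e+02  3.63198395e+01 -4.25521767e-02] [-4.   0.1  0.9 -0.4  0.3  0.7] [[ 639.28918258  109.61360493   60.        ]
 [ 503.08802924 -103.78565896   75.        ]]
66 [ 495.74285554 -117.47737907   66.        ]
72 [ 499.59260311 -112.44156665   72.        ]
78 [ 503.44235068 -107.40575423   78.        ]
84 [ 507.29209824 -102.36994181   84.        ]
```

Rack measures (638.7,107.5,-0.048) against nest (639.5,107.4,-0.048), so it is home. The button is at about (502.5,-105), with its top at about z 79. Next I'll retreat and go above it with the fingers shut.

>>> play_rows([
  [1, [-0.5, 0.02, 0], 0],
  [1, [-1, 0.05, 0], 0],
  [1, [-1.5, 0.07, 0], 0],
  [1, [0, 0, 2], 0],
  [1, [0, 0, 3], 0],
  [1, [0, 0, 3], 0],
  [0, [0, -2, 2], 0],
  [0, [-1, -3, 0], 0],
  [0, [-1, -3, 0], 0],
  [0, [-1, -3, 0], 0],
  [0, [-1, -3, 0], 0],
  [0, [-1, -3, 0], 0],
])

```text
time_s: 14.27
ee_pos: [504.1, -79.2, 183.5]
tool_rot: [3.141, -0.001, -0.052]
ft_force: [0.4, -0.3, 0.7]
gripper_width: 0.146
```

>>> play_rows([
  [0, [0, -2, 0], 0],
  [0, [0, 0, 0], 0],
  [0, [0, 0, 0], 0],
  [0, [0, 0, 0], 0],
])

```text
time_s: 14.6
ee_pos: [504.8, -97.5, 183.3]
tool_rot: [3.142, -0.0, -0.052]
ft_force: [-0.4, 0.1, 0.1]
gripper_width: -0.002
```

>>> play_rows([
  [0, [-0.2, -0.7, -2], 0],
  [0, [0, 0, -2], 0],
  [0, [0, 0, -1.5], 0],
  [0, [0, 0, -0.7], 0],
  [0, [0, 0, 0], 0],
  [0, [0, 0, 0], 0],
])

```text
time_s: 15.1
ee_pos: [503.1, -104.3, 121.5]
tool_rot: [3.142, 0.0, -0.051]
ft_force: [0.7, 0.2, -0.3]
gripper_width: 0.001
```

```bash
python3 - <<'E'
from h import *
import cv2
o=get_obs();print(o["ee_pos"],o["ft_force"])
W=snapshot("wrist");S=snapshot("side")[168:250,272:392]
cv2.imwrite("pics/w5.png",cv2.hconcat([cv2.resize(W[100:,120:600],(480,300)),cv2.resize(S,(320,300))])[:,:,::-1])
E
```

```text
[ 503.09132985 -104.33106417  121.54222835] [ 0.73962854  0.21878576 -0.30487792]
```

View pics/w5.png

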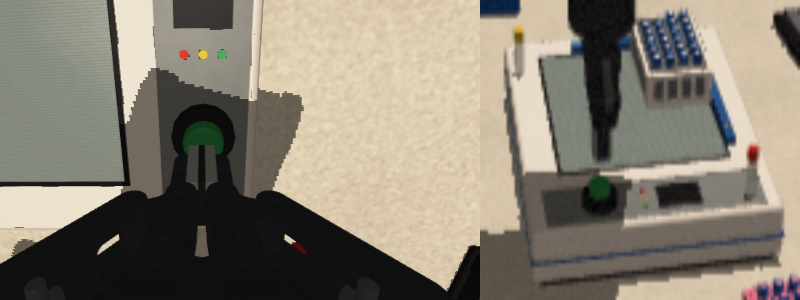

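The shut tips are above the button and laterally centred, and the rack is in the corner. I'll press slowly while watching the force.

>>> play_rows([
  [0, [0, 0, -1], 0],
  [0, [0, 0, -0.6], 0],
  [0, [0, 0, -0.4], 0],
  [0, [0, 0, 0], 0],
  [0, [0, 0, 0], 0],
])

```text
time_s: 15.62
ee_pos: [502.7, -105.0, 101.0]
tool_rot: [-3.141, 0.001, -0.052]
ft_force: [-0.3, 0.5, -0.2]
gripper_width: 0.003
```

>>> play_rows([
  [0, [0, 0, -0.2], 0],
  [0, [0, 0, -0.1], 0],
  [0, [0, 0, 0], 0],
  [0, [0, 0, 0], 0],
])

```text
time_s: 15.95
ee_pos: [502.9, -105.0, 98.5]
tool_rot: [3.141, -0.0, -0.052]
ft_force: [0.1, -0.5, 1.1]
gripper_width: 0.002
```

>>> play_rows([
  [0, [0, 0, -0.2], 0],
  [0, [0, 0, -0.2], 0],
  [0, [0, 0, 0], 0],
  [0, [0, 0, 0], 0],
])

```text
time_s: 16.28
ee_pos: [503.0, -105.0, 94.5]
tool_rot: [3.141, -0.001, -0.052]
ft_force: [-0.7, -0.2, 6.1]
gripper_width: 0.005
```

>>> play_rows([
  [0, [0, 0, -0.2], 0],
  [0, [0, 0, -0.2], 0],
  [0, [0, 0, 0], 0],
  [0, [0, 0, 0], 0],
])

```text
time_s: 16.62
ee_pos: [503.1, -105.1, 93.6]
tool_rot: [3.141, -0.003, -0.052]
ft_force: [-12.3, 2.7, 51.5]
gripper_width: 0.003
```

The button bottomed: spring-like force from about z 99, then a hard stop at about 94. I'll release and retreat.

>>> play_rows([
  [0, [0, 0, 0.4], 0],
  [0, [0, 0, 0.6], 0],
  [0, [0, 0, 1.5], 0],
  [0, [0, 0, 2], 0],
  [0, [0, 0, 3], 0],
  [0, [0, 0, 3], 0],
  [0, [-0.5, 0, 3], 0],
  [0, [-1, -1, 2], 0],
  [0, [0, 0, 0], 0],
  [0, [0, 0, 0], 0],
])

```text
time_s: 17.45
ee_pos: [487.7, -115.2, 245.9]
tool_rot: [3.141, -0.002, -0.053]
ft_force: [0.3, 0.5, -1.0]
gripper_width: -0.004
```

```bash
python3 - <<'E'
from h import *
import cv2,pickle
o=get_obs();print(o["time_s"],o["ee_pos"],o["ft_force"])
C=camera_info("wrist");W=snapshot("wrist");pickle.dump((C,W),open("w6.pkl","wb"))
cv2.imwrite("pics/w6.png",cv2.resize(W,(800,500),interpolation=cv2.INTER_CUBIC)[:,:,::-1])
E
```

```text
17.45 [ 487.74992937 -115.21650819  245.90653409] [ 0.34399305  0.5194625  -1.03273326]
```

View pics/w6.png

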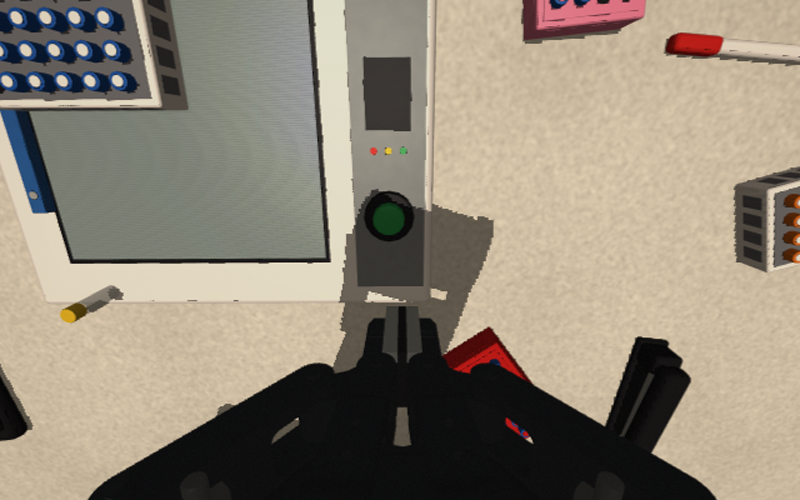

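The final view shows the rack in its corner, the yellow tube standing at (115,293), the button free at (388,218) and the tool touching nothing. I'm handing in.

```bash
python3 -c "
from workcell import *
print(close_job())"
```

```text
the job is handed in; nothing more can be done
None
```

I slid the rack home against both guides, pressed the scan button fully and released it, then handed the job in at about 17.5 s of the 53 s allowed. The hand-in gives no verdict, so what follows is my own measurement.

- **Sliding:** I pushed the rack to the far guide with the open fingers, then to the left guide with them half open. I finished with a light push of about 7 N towards the far guide. The two main pushes reached 21–22 N once the rack was against the guides.
- **Rack position:** Just before the last light push, the wrist camera put the rack at (638.7, 107.5) mm, yaw -0.048. Home is about (639.5, 107.4) mm, yaw -0.048. A rougher fit from that same picture alone put home about 2 mm further left (y 109.6 mm), with one poorly matching point. The force stops at both guides back the first value.
- **Button:** The force rose like a spring from about 98.5 mm tool height, then hit a hard stop near 94 mm, which fits the full 6 mm of travel. At the stop the fingertips pressed with about 51 N, more than needed. Afterwards the force read about zero. In the last picture the button looks up, but I did not measure its height.
- **Other things:** In the last picture the yellow tube was standing and the rack was still in its corner. The red-capped tube was out of view there; I last saw it just before pressing, standing in place. I did not measure the other objects again, but the tool never came near them.

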